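# Snap a wire clamp's hook onto the pull tester's pin and prove it

## Task

Couple the wire clamp to the pull tester: push the mouth of its hook sideways onto the tester's headed pin until the brass safety latch flips shut behind the pin, without ever loading the pin beyond 25 N. Then prove the catch by pulling the clamp away from the blue gauge head with about 10 N for a second, ease it back so that the gauge returns to zero, and leave the clamp lying flat on the tester's bed, still hooked. Leave the jar, the oil bottle and the circuit board alone.

Things in the scene. Friction and masses are not known exactly. Their poses are not given: they have to be found in the camera images.
- tester: Pull tester, fixed: aluminium base 84 mm in x, y -138 to +112 mm; origin under the nominal pin place, on the bench. Flat bed, top at z 16 mm. On it a blue gauge head (44 wide, 54 mm high over the bench, front face 42 mm to -y of the pin) that can be clamped anywhere within 18 mm: the pin stands at x 0, y between -18 and +18 mm, not measured: feel or look for it. Plunger and pin can be drawn to +y.
- plunger (a joint): How far the plunger with its pin is drawn out of the gauge head, along the tester's +y, in m: 0 at rest (firm stop), end of travel 0.020. Spring: 1 N per mm, so 0.010 is 10 N; the red pointer on the white scale shows it. The plunger is a flat bar 16 mm wide, top 5.5 mm above the bed; on it stands the steel pin (plunger_c0), diameter 8 mm, under a round head, diameter 26 mm, from 29 to 33 mm above the bed.
- link: Wire clamp with snap hook, about 0.2 kg. Origin under the middle of the grip block, z up. Block 40 (x) x 24 (y) x 45 mm high, to be held across y. Ahead (+x) a hook of 12 mm round bar, axis at z 15: bowl bottom at y -17, nose outer face x 79, mouth open to +y between two square-cut bar ends: horn x 39 to 51, ending at y 16, nose tip x 65 to 77, ending at y 18. A pin lies at x 48 to 63, y -13 to 4 when hooked.
- latch (a joint): Brass latch plate across the hook's mouth, hinged at x 49, y 10 mm of the clamp; 0 = shut, grows to 1.6 rad as a pin pushes it inward (3 to 6 N); it springs back to 0 once the pin lies deeper than about y -9 mm, a few mm before the pin touches the bowl bottom. It cannot open outward.
- jar: Glass jar, diameter 60, 62 mm high, loose; origin under its centre. Not to be moved.
- oil: Small dark oil bottle with red cap, diameter 32, 75 mm high, loose; origin under its centre. Not to be moved.
- board: Green circuit board lying flat, 50 x 70 x 10 mm, loose; origin under its centre. Not to be moved.

How it is judged (in metres and radians):
On the way, in this order (a step that is already met when the one before it is completed fails the run):
1. the hook is on the pin: the pin lies in its bowl and the latch is shut behind it (value of joint latch below 0.12 rad and x of plunger_c0 in the frame of link between 0.045 and 0.068 m and y of plunger_c0 in the frame of link between -0.018 and 0.007 m), for 0.2 s.
2. with the latch shut the clamp is pulled so that the gauge shows 7 to 14 N, for 0.7 s (all of step 1 and value of joint plunger between 0.007 and 0.014 m), for 0.7 s.
At the end, for the whole second after the job is handed in: the clamp lies flat (within 0.1 rad) and still on the tester's bed with the pin inside its bowl, the latch shut (under 0.12 rad) and the gauge back below 3 N (plunger under 3 mm) (all of step 1 and angle between link's own z axis and vertical below 0.1 rad and value of joint plunger below 0.003 m and z of link in the frame of tester between 0.012 and 0.02 m and linear speed of link below 0.02 m/s); the robot touches nothing.
It fails at once if more than 25 N between the clamp and the tester's pin (contact force between link and plunger_c0 above 25 N).
It fails at once if the gauge drawn beyond 18 N (18 mm) (value of joint plunger above 0.018 m).
It fails at once if the jar moved more than 15 mm (distance of jar from where it was at the start of the episode above 0.015 m).
It fails at once if the oil bottle moved more than 15 mm (distance of oil from where it was at the start of the episode above 0.015 m).
It fails at once if the circuit board moved more than 15 mm (distance of board from where it was at the start of the episode above 0.015 m).
It also fails if it takes over 54 s, if anything falls off the work surface, if the arm or the gripper's body presses on something with over 40 N, if the wrist force passes 120 N, or if a joint passes its speed limit or range.

## Robot

A 6-joint arm with a two-finger parallel gripper is mounted at the origin on a cart in front of the work surface, level with it; the furniture and walls round the work are solid. World frame = base frame: x ahead of the robot, y to its left, z up, the work surface at z = 0. Lengths are in m, angles in degrees, forces in N, time in s.
With the tool pointing down it reaches from about 0.3 to 0.75 m from the base axis. Payload 8.5 kg.
Tool frame: the origin (TCP) lies at the very end of the fingers, on their centre line; the grasp point (between the pads) lies 19 mm behind it (env.tcp_to_grasp is the distance from the TCP to the grasp point, in m); z points along the fingers, y is the line along which they close (so a half turn about z gives the same grasp; the last joint's range is limited). The gripper opens to 85 mm and grips with 20 to 120 N. Pads are 22 mm wide; open, the fingers measure 114 mm over their backs; the gripper's body (76 mm by 85 mm) begins 54 mm behind the grasp point. The pads swing forward as they close: fully open they stand 13 mm farther back than shut.
Start: joints at [-80.804, 21.807, 74.336, -0, 83.858, -12.336], TCP at [0.202, -0.512, 0.231] pointing down, gripper open.
Joint ranges: [-178.18, 178.18], [-50.72, 133.34], [12.68, 142.11], [-81.47, 261.47], [9.98, 163.14], [-165.26, 165.26]. Speed limits (degrees/s): [136.94, 136.94, 180, 180, 180, 180].

## Interface

Orientations are given as a 3x3 rotation matrix whose columns are the frame's x, y, z axes.
In Python, from rig import status, get_image, env gives the robot as it stands.
- The arm moves only by the shell command python3 -m handwheel 'ROWS' [FORCE]. ROWS is text: rows parted by semicolons, each of 7 numbers parted by spaces: the shift along the world's x, y, z in cm, then the turn, a rotation vector about the world's x, y, z in degrees, then the opening, from 0 (shut) to 1 (fully open). In form: dx dy dz wx wy wz gripper; .... A call has 1 to 8 rows; each row is the pose to reach, as a shift and turn from the pose commanded when the call began; what a row does not reach only later rows make up. A row lasts 1/12 s, in which the tool goes at most 41.7 mm and 7.16 degrees, less where a joint would pass 70% of its speed; a pose out of reach is approached as far as the arm can. A call with a gripper value outside its range is refused whole. The fingers move at their own pace and stop on an object; FORCE is the grip in N (left out, the last holds). Time passes only in rows, so rows that repeat a pose let the fingers close. It gives the time, the measured TCP pose, the force, the opening and the grip force at its end, in the units of the state.
- status.observe(): the state, without advancing time (a new reading comes with each control period).
- get_image(name): name is "scene" or "top" or "wrist"; returns a dict with "color" (480x640x3 uint8, red, green, blue), "vertical_fov" (degrees; the focal length in pixels is half the picture's height over the tangent of half this angle, whatever the lens; pixels are square), "cx", "cy" (the principal point, pixels), "k1" (the pictures are not rectified: a ray, as slopes to the right and down, at radius r is drawn at 1 + k1 r^2 times it, then the intrinsics apply), "xyz" and "orientation" of the camera in the world. Camera axes: x right, y down, z forward; pixel columns grow to the right and rows downward; lengths in m; the calibration is good to about 2 mm. A picture is of the moment at which its call begins. There is no depth.
- env.close_job(): hands the job in; it is judged then, once.
The state is a dict: "time_s": time; "q": joint angles; "qvel": joint speeds; "joint_efforts": joint torques, N m; "position": TCP position; "tool_rot": TCP orientation; "ft_force": force on the tool from outside, world axes, zero at the start; "wrist_torque": the same for the moment, N m; "grip_width": finger opening in m; "gripper_force": force on a finger pad.
Only numpy, scipy, OpenCV 4.12 (cv2) and the standard library are available. Lean on these libraries where they do the work, as an engineer would, in place of code of your own. Each camera call takes 0.05 s, during which the arm holds its last target. There are 200 camera calls.

## Working session

There is one attempt and no reset: what is moved stays moved. The work goes in short steps, Python scripts to look and compute and a shell command to move; the robot and the scene stay as the last step left them, time stands still between calls to the robot, and variables do not carry over. Pictures are saved under pics/ and viewed, at most 10 in all, crops included, and the job is handed in when it is done.

```bash
ls; mkdir -p pics; cat > h.py <<'E'
import numpy as np, cv2
from rig import status,get_image,env
def ray(im,u,v):
    H=im["color"].shape[0]; f=H/2/np.tan(np.radians(im["vertical_fov"])/2)
    d=np.array([(u-im["cx"])/f,(v-im["cy"])/f]); s=d.copy()
    for _ in range(30): s=d/(1+im["k1"]*(s@s))
    return np.array(im["xyz"]),np.array(im["orientation"])@np.array([s[0],s[1],1])
def at(im,u,v,z):
    o,d=ray(im,u,v); return o+d*(z-o[2])/d[2]
def px(im,p):
    H=im["color"].shape[0]; f=H/2/np.tan(np.radians(im["vertical_fov"])/2)
    c=np.array(im["orientation"]).T@(np.array(p)-np.array(im["xyz"])); s=c[:2]/c[2]; s=s*(1+im["k1"]*(s@s))
    return s*f+np.array([im["cx"],im["cy"]])
def snap(n,f):
    im=get_image(n); cv2.imwrite("pics/"+f,im["color"][:,:,::-1]); np.save("pics/"+f[:-4]+".npy",im,allow_pickle=True); return im
def load(f): return np.load("pics/"+f+".npy",allow_pickle=True).item()
E
python3 -c "
from h import *
for n in ['scene','top','wrist']:
    im=snap(n,n+'0.png'); print(n,im['xyz'],im['orientation'],im['vertical_fov'],im['k1'])
print(status.observe())
"
```

```text
pics
scene [ 0.00571865 -1.12752084  0.75062763] [[ 0.86675342 -0.28354055  0.41029655]
 [-0.49861335 -0.51095369  0.70022215]
 [ 0.01110116 -0.81149928 -0.58424796]] 42.75721159625791 -0.17670791790054058
top [ 0.28853339 -0.31834162  0.94062694] [[ 1.37123463e-01 -9.61260524e-01  2.39113701e-01]
 [-9.90553963e-01 -1.33077697e-01  3.30631521e-02]
 [ 3.83977295e-05 -2.41388758e-01 -9.70428496e-01]] 43.4925547160443 -0.029702884157142014
wrist [ 0.28134948 -0.48032762  0.37171975] [[ 0.368227   -0.87841425 -0.30462647]
 [-0.92973502 -0.34835503 -0.11933801]
 [-0.00128996  0.32716537 -0.94496622]] 61.847494782141965 -0.04465272466536955
{'time_s': 0.15, 'q': array([-8.08022624e+01,  2.18350054e+01,  7.43712161e+01, -1.62647022e-03,
        8.38602171e+01, -1.23361281e+01]), 'qvel': array([-0.12306911, -0.11760042, -0.22049525, -0.02998993, -0.06995537,
       -0.05509304]), 'joint_efforts': array([ 2.74308826e-03, -4.48626745e+01, -2.31346089e+01, -2.00860113e-04,
        3.76102413e-03,  5.75038726e-06]), 'position': array([ 0.20182961, -0.51139099,  0.23084757]), 'tool_rot': array([[ 9.30199681e-01,  3.67053821e-01, -2.13209980e-04],
       [ 3.67053817e-01, -9.30199009e-01,  1.14015078e-03],
       [ 2.20168989e-04, -1.13882743e-03, -9.99999327e-01]]), 'ft_force': array([ 0.34924995,  0.17587045, -0.06866512]), 'wrist_torque': array([ 0.01359749, -0.04388287, -0.01408476]), 'gripper_force': 0.0, 'grip_width': 0.08504787536963467}
```

View pics/top0.png

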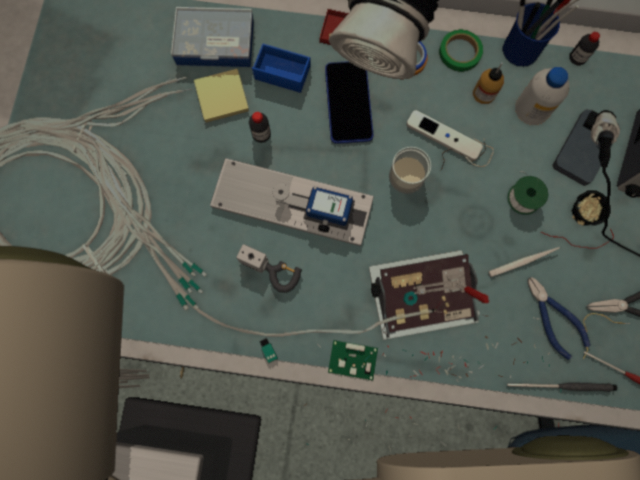

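View pics/scene0.png

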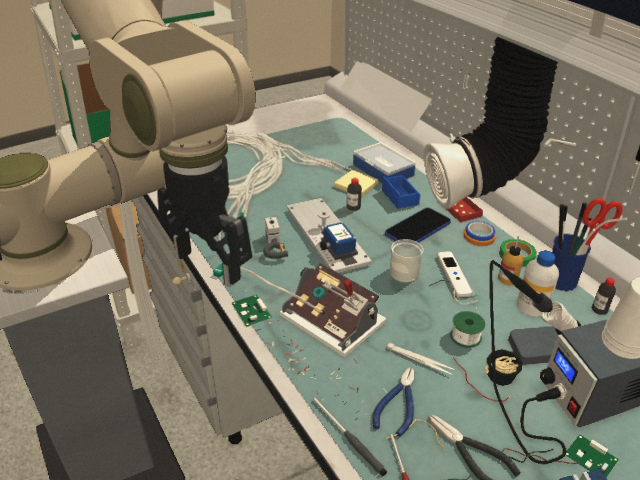

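The top picture shows the tester from about (212,180) to (372,225), with the pin head near (282,197) and the gauge head at (328,205). The clamp block is at (251,257) with its hook at (284,278), the oil at (260,127) and the jar at (410,168). I'll enlarge that area.

```bash
python3 -c "
import cv2
a=cv2.imread('pics/top0.png')[150:300,200:400]
cv2.imwrite('pics/c1.png',cv2.resize(a,None,fx=4,fy=4,interpolation=cv2.INTER_CUBIC))"
```

```text
(no output)
```

View pics/c1.png

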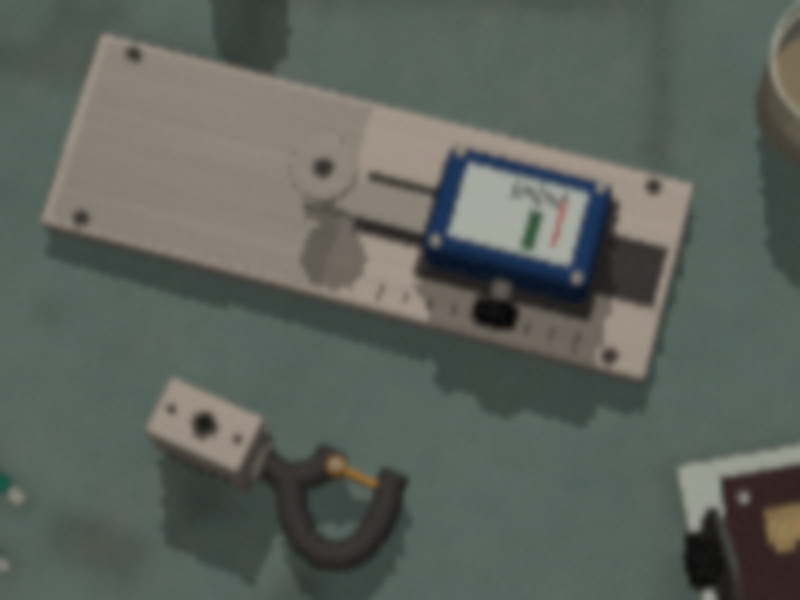

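The crop shows the bed corners at (105,37), (43,222), (645,378) and (690,183), and the pin head centre at (323,167). The block top corners are (173,378), (265,418), (240,475) and (148,430). The horn end is at (328,452), the nose at (395,475) and the bowl bottom at (335,565).

```bash
cat > m.py <<'E'
from h import *
im=load('top0')
def c(u,v,z): return at(im,(u+.5)/4-.5+200,(v+.5)/4-.5+150,z)
T=np.array([c(*p,.016) for p in [(105,37),(43,222),(645,378),(690,183)]]);print('bed\n',T.round(4))
print('sides',[np.linalg.norm(T[i]-T[i-1]).round(4) for i in range(4)])
ay=(T[0]+T[1]-T[2]-T[3])[:2];ay/=np.linalg.norm(ay);ax=np.array([ay[1],-ay[0]])
cen=T.mean(0)[:2]; org=cen+ay*.013
print('ty',ay,'yaw x axis',np.degrees(np.arctan2(ax[1],ax[0])),'org',org)
p=c(323,167,.049);print('pin',p,'in tester',(p[:2]-org)@ax,(p[:2]-org)@ay)
B=np.array([c(*p,.045) for p in [(173,378),(265,418),(240,475),(148,430)]]);print('block\n',B.round(4),[np.linalg.norm(B[i]-B[i-1]).round(4) for i in range(4)])
bx=(B[1]+B[2]-B[0]-B[3])[:2];bx/=np.linalg.norm(bx);by=np.array([-bx[1],bx[0]]);bc=B.mean(0)[:2]
print('block c',bc,'yaw',np.degrees(np.arctan2(bx[1],bx[0])))
for n,q in dict(horn=(328,452,.018),nose=(395,475,.018),bowl=(335,565,.015)).items():
    w=c(*q)[:2]-bc; print(n,w@bx,w@by)
w=c(393,478,.018)[:2]-bc
oil=at(im,260,138,.0);print('oil',oil,'jar',at(im,410,155,.062))
E
python3 m.py
```

```text
bed
 [[ 0.611  -0.1193  0.016 ]
 [ 0.5302 -0.1085  0.016 ]
 [ 0.4998 -0.3547  0.016 ]
 [ 0.5818 -0.363   0.016 ]]
sides [np.float64(0.2454), np.float64(0.0815), np.float64(0.2481), np.float64(0.0825)]
ty [0.12066349 0.99269347] yaw x axis -6.930396082647718 org [ 0.55727636 -0.22348143]
pin [ 0.5582953  -0.21965424  0.049     ] in tester 0.0005496951513332053 0.0039221757609456485
block
 [[ 0.4685 -0.1754  0.045 ]
 [ 0.458  -0.2126  0.045 ]
 [ 0.435  -0.2067  0.045 ]
 [ 0.4473 -0.1694  0.045 ]] [np.float64(0.0221), np.float64(0.0387), np.float64(0.0237), np.float64(0.0393)]
block c [ 0.45218344 -0.19104273] yaw -107.00769246074967
horn 0.042623850403495 0.013996959542263137
nose 0.07019458141766341 0.016779101331786204
bowl 0.06394656710545205 -0.02441419339595313
oil [ 0.66095354 -0.16608221  0.        ] jar [ 0.64047322 -0.41148256  0.062     ]
```

```bash
python3 -m handwheel '4 5 -1 0 0 6.5 1;8 10 -2 0 0 13 1;11 14 -3 0 0 19.5 1;14 17.5 -4 0 0 26 1;16 20 -5 0 0 32 1;17 21.5 -6 0 0 38 1;18 23 -7 0 0 42 1;18 23 -7 0 0 42 1'; python3 -c "
from h import *
s=status.observe();print(s['position'],s['tool_rot'],s['q'])"
```

```text
time_s: 0.82
position: [0.3831, -0.2768, 0.1594]
tool_rot: [[0.439, 0.898, -0.002], [0.898, -0.439, 0.004], [0.003, -0.004, -1.0]]
ft_force: [-0.6, 0.4, -0.8]
grip_width: 0.0853
gripper_force: 0.0
[ 0.38306922 -0.27675859  0.15936803] [[ 0.43908332  0.89844418 -0.00197156]
 [ 0.89844217 -0.43907353  0.00401379]
 [ 0.00274051 -0.00353372 -0.99999   ]] [-5.02776184e+01  1.83498599e+01  9.28771836e+01  6.43489879e-02
  6.90220439e+01 -2.42555509e+01]
```

```bash
python3 -m handwheel '2 3 -2 0 0 3 1;4 6 -3 0 0 6 1;6 8 -4 0 0 8 1;7 9 -5 0 0 9.5 1;7 9 -5 0 0 9.5 1;7 9 -5 0 0 9.5 1;7 9 -5 0 0 9.5 1'; python3 -c "
from h import *
snap('wrist','w1.png')
s=status.observe();print(s['position'],s['tool_rot'],s['q'])"
```

```text
time_s: 1.4
position: [0.4516, -0.1924, 0.1117]
tool_rot: [[0.293, 0.956, 0.0], [0.956, -0.293, -0.0], [-0.0, 0.0, -1.0]]
ft_force: [0.1, -0.1, 0.3]
grip_width: 0.0857
gripper_force: 0.0
[ 0.45153187 -0.1925834   0.11180994] [[ 2.93543379e-01  9.55945634e-01  4.78141279e-04]
 [ 9.55945656e-01 -2.93543086e-01 -5.99366831e-04]
 [-4.32607039e-04  6.33017244e-04 -9.99999706e-01]] [-3.69418014e+01  2.33905302e+01  9.41981873e+01 -1.23960557e-02
  6.23687481e+01 -1.98658501e+01]
```

View pics/w1.png

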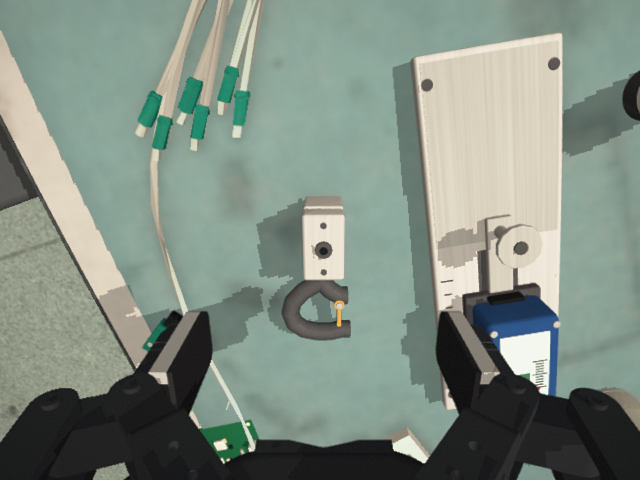

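The wrist view shows the block top at (303..343, 214..279) and the hook below it. The pin head is at (519,246) and the tester's far corners are at (414,60) and (562,34).

```bash
python3 -c "
from h import *
im=load('w1')
B=np.array([at(im,*p,.045) for p in [(304,214),(343,214),(344,278),(303,279)]]);print(B.round(4),B.mean(0),[np.linalg.norm(B[i]-B[i-1]).round(4) for i in range(4)])
x=(B[2]+B[3]-B[0]-B[1]);print('yaw',np.degrees(np.arctan2(x[1],x[0])))
print('pin',at(im,519,246,.049),'c',at(im,414,60,.016),at(im,562,34,.016))
print('nose tip x end', at(im,351,328,.015),at(im,349,294,.015))
"
```

```text
[[ 0.4491 -0.1675  0.045 ]
 [ 0.4692 -0.1736  0.045 ]
 [ 0.4592 -0.2105  0.045 ]
 [ 0.4366 -0.2042  0.045 ]] [ 0.45353404 -0.18893711  0.045     ] [np.float64(0.0388), np.float64(0.0211), np.float64(0.0382), np.float64(0.0235)]
yaw -106.98233914508499
pin [ 0.5571629  -0.21832581  0.049     ] c [ 0.52995606 -0.10888999  0.016     ] [ 0.61145969 -0.1184721   0.016     ]
nose tip x end [ 0.45078845 -0.26268658  0.015     ] [ 0.45657692 -0.2370479   0.015     ]
```

```bash
python3 -m handwheel '0.1 0.2 -4 0 0 0 1;0.1 0.2 -7 0 0 0 1;0.1 0.2 -9 0 0 0 1;0.1 0.2 -10 0 0 0 1;0.1 0.2 -10 0 0 0 1;0.1 0.2 -10 0 0 0 1' && python3 -m handwheel '0 0 0 0 0 0 0.2;0 0 0 0 0 0 0;0 0 0 0 0 0 0;0 0 0 0 0 0 0;0 0 0 0 0 0 0;0 0 0 0 0 0 0;0 0 0 0 0 0 0;0 0 0 0 0 0 0' 60
```

```text
time_s: 1.95
position: [0.4527, -0.1905, 0.0117]
tool_rot: [[0.293, 0.956, 0.0], [0.956, -0.293, -0.0], [-0.0, 0.0, -1.0]]
ft_force: [-0.2, 0.2, 0.4]
grip_width: 0.0854
gripper_force: 0.0
time_s: 2.62
position: [0.453, -0.1897, 0.0118]
tool_rot: [[0.292, 0.957, 0.001], [0.957, -0.292, -0.001], [-0.0, 0.001, -1.0]]
ft_force: [-1.6, 0.5, 5.8]
grip_width: 0.0233
gripper_force: 59.1
```

```bash
python3 -m handwheel '0 0 2 0 0 0 0;0 0 3 0 0 0 0;2 1 3 0 0 3 0;4 2 3 0 0 6 0;6 2.8 3 0 0 8 0;7.7 3.3 3 0 0 10 0;7.7 3.3 3 0 0 10 0;7.7 3.3 3 0 0 10 0' && python3 -m handwheel '0 0 -0.5 0 0 0 0;0 0 -1 0 0 0 0;0 0 -1.3 0 0 0 0;0 0 -1.3 0 0 0 0;0 0 -1.3 0 0 0 0'; python3 -c "
from h import *
snap('wrist','w2.png');snap('top','t2.png')
a=cv2.imread('pics/w2.png')[160:400,260:580]
cv2.imwrite('pics/w2c.png',cv2.resize(a,None,fx=2.5,fy=2.5,interpolation=cv2.INTER_CUBIC))
s=status.observe();print(s['position'],s['tool_rot'])"
```

```text
time_s: 3.28
position: [0.5298, -0.1561, 0.0408]
tool_rot: [[0.121, 0.993, -0.001], [0.993, -0.121, 0.0], [0.0, -0.001, -1.0]]
ft_force: [-0.4, 0.1, -2.2]
grip_width: 0.0231
gripper_force: 59.6
time_s: 3.7
position: [0.5293, -0.1568, 0.028]
tool_rot: [[0.122, 0.993, -0.001], [0.993, -0.122, 0.0], [0.0, -0.001, -1.0]]
ft_force: [-0.2, -0.3, -2.2]
grip_width: 0.0232
gripper_force: 59.8
[ 0.52952052 -0.15673951  0.02807645] [[ 1.21866052e-01  9.92546460e-01 -4.36568858e-04]
 [ 9.92546539e-01 -1.21865958e-01  2.36749145e-04]
 [ 1.81781644e-04 -4.62166593e-04 -9.99999877e-01]]
```

View pics/w2c.png

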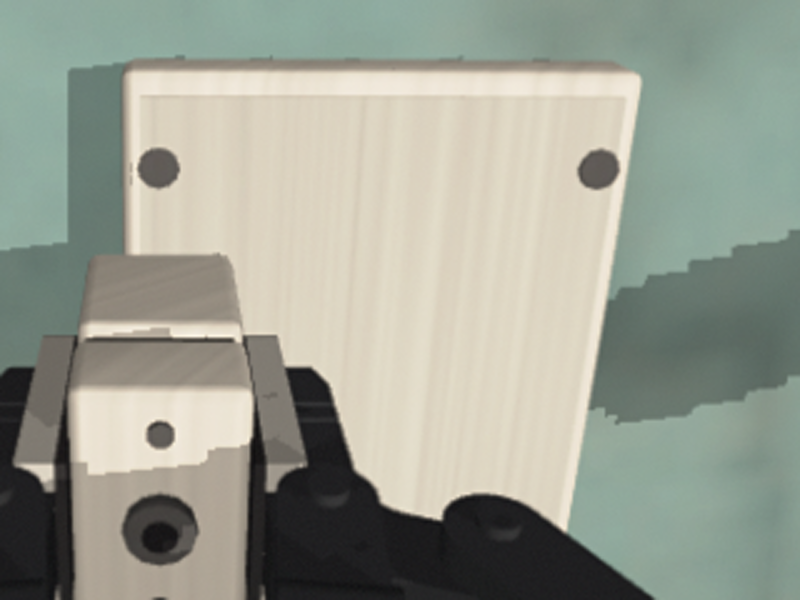

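The wrist crop shows the block straight in the fingers over the bed, but the fingers hide the hook. I'll use the top picture instead.

```bash
python3 -c "
from h import *
im=load('t2')
a=im['color'][150:270,220:380,::-1]
cv2.imwrite('pics/t2c.png',cv2.resize(a,None,fx=5,fy=5,interpolation=cv2.INTER_CUBIC))
im=load('w2')
print(status.observe()['grip_width'])
q=lambda u,v,z:at(im,260+(u+.5)/2.5-.5,160+(v+.5)/2.5-.5,z)
print('block back top corners',q(70,388,.062),q(252,388,.062),'hole',q(160,535,.062))
"
```

```text
0.023219027702488362
block back top corners [ 0.52191501 -0.13485321  0.062     ] [ 0.54397375 -0.13753446  0.062     ] hole [ 0.53018565 -0.15786831  0.062     ]
```

View pics/t2c.png

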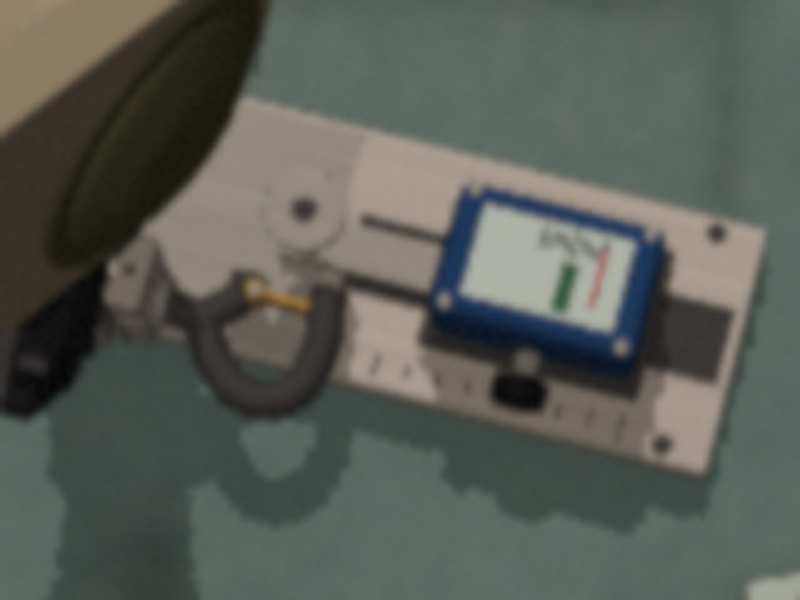

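In the top crop the pin head centre is at (303,208), the latch hinge at (256,287), the nose's outer edge at (347,308) and the nose's end at about (332,278). The bowl's outer bottom is at (265,415).

```bash
python3 -c "
from h import *
im=load('t2')
q=lambda u,v,z:at(im,220+(u+.5)/5-.5,150+(v+.5)/5-.5,z)[:2]
ex=np.array([-.1207,-.9927]);ey=np.array([.9927,-.1207])
pin=q(303,208,.049);print('pin',pin)
s=status.observe()['position'][:2]
for n,p in dict(hinge=(256,287,.038),noseouter=(347,308,.032),noseinner=(314,310,.032),horninner_end=(232,280,.036),noseend=(332,278,.035),bowl=(265,415,.032)).items():
    w=q(*p); print(n,'rel TCP',((w-s)@ex).round(4),((w-s)@ey).round(4),' pin minus it',((pin-w)@ex).round(4),((pin-w)@ey).round(4))
"
```

```text
pin [ 0.55853895 -0.21934182]
hinge rel TCP 0.0498 0.0109  pin minus it 0.0088 0.0254
noseouter rel TCP 0.0784 0.0132  pin minus it -0.0197 0.0232
noseinner rel TCP 0.0686 0.0099  pin minus it -0.0099 0.0265
horninner_end rel TCP 0.0416 0.0117  pin minus it 0.017 0.0246
noseend rel TCP 0.0716 0.0206  pin minus it -0.013 0.0158
bowl rel TCP 0.063 -0.0266  pin minus it -0.0043 0.0629
```

```bash
python3 -m handwheel '0.5 -0.06 0 0 0 0 0;1 -0.13 0 0 0 0 0;1.5 -0.2 0 0 0 0 0;1.7 -0.23 0 0 0 0 0;1.9 -0.26 0 0 0 0 0;1.9 -0.26 0 0 0 0 0' && python3 -m handwheel '0.2 -0.02 0 0 0 0 0;0.4 -0.05 0 0 0 0 0;0.6 -0.07 0 0 0 0 0;0.6 -0.07 0 0 0 0 0'
```

```text
time_s: 4.3
position: [0.5492, -0.1592, 0.0282]
tool_rot: [[0.121, 0.993, 0.0], [0.993, -0.121, 0.0], [0.0, 0.0, -1.0]]
ft_force: [1.0, 0.2, -2.4]
grip_width: 0.0232
gripper_force: 59.6
time_s: 4.63
position: [0.5546, -0.1597, 0.0281]
tool_rot: [[0.122, 0.993, -0.001], [0.993, -0.122, 0.001], [0.001, -0.001, -1.0]]
ft_force: [-4.2, 0.6, -2.0]
grip_width: 0.0232
gripper_force: 59.6
```

```bash
python3 -m handwheel '0.2 -0.02 0 0 0 0 0;0.4 -0.05 0 0 0 0 0;0.6 -0.07 0 0 0 0 0;0.8 -0.1 0 0 0 0 0;0.8 -0.1 0 0 0 0 0' && python3 -m handwheel '0.2 -0.02 0 0 0 0 0;0.4 -0.05 0 0 0 0 0;0.6 -0.07 0 0 0 0 0;0.7 -0.09 0 0 0 0 0;0.7 -0.09 0 0 0 0 0'
```

```text
time_s: 5.05
position: [0.5635, -0.1608, 0.0283]
tool_rot: [[0.121, 0.993, 0.001], [0.993, -0.121, 0.0], [0.0, 0.001, -1.0]]
ft_force: [-0.2, 1.7, -3.1]
grip_width: 0.0232
gripper_force: 59.4
time_s: 5.47
position: [0.5706, -0.162, 0.0285]
tool_rot: [[0.121, 0.993, 0.001], [0.993, -0.121, -0.0], [-0.0, 0.001, -1.0]]
ft_force: [0.2, 2.9, -3.0]
grip_width: 0.0234
gripper_force: 59.5
```

```bash
python3 -m handwheel '0.1 -0.01 0 0 0 0 0;0.2 -0.02 0 0 0 0 0;0.2 -0.02 0 0 0 0 0' && python3 -m handwheel '0.1 -0.01 0 0 0 0 0;0.2 -0.02 0 0 0 0 0;0.2 -0.02 0 0 0 0 0'&& python3 -m handwheel '0.1 -0.01 0 0 0 0 0;0.1 -0.01 0 0 0 0 0'; python3 -c "
from h import *
im=snap('top','t3.png')
a=im['color'][150:270,220:380,::-1]
cv2.imwrite('pics/t3c.png',cv2.resize(a,None,fx=5,fy=5,interpolation=cv2.INTER_CUBIC))"
```

```text
time_s: 5.72
position: [0.5723, -0.1621, 0.0284]
tool_rot: [[0.121, 0.993, 0.001], [0.993, -0.121, -0.0], [-0.0, 0.001, -1.0]]
ft_force: [0.6, 2.4, -2.2]
grip_width: 0.0233
gripper_force: 59.5
time_s: 5.97
position: [0.5742, -0.1627, 0.0285]
tool_rot: [[0.121, 0.993, 0.001], [0.993, -0.121, -0.001], [-0.001, 0.001, -1.0]]
ft_force: [1.4, -0.1, -2.5]
grip_width: 0.0232
gripper_force: 59.5
time_s: 6.13
position: [0.575, -0.1626, 0.0284]
tool_rot: [[0.121, 0.993, 0.0], [0.993, -0.121, -0.0], [-0.0, 0.0, -1.0]]
ft_force: [-1.2, -0.2, -1.8]
grip_width: 0.0234
gripper_force: 59.5
```

View pics/t3c.png

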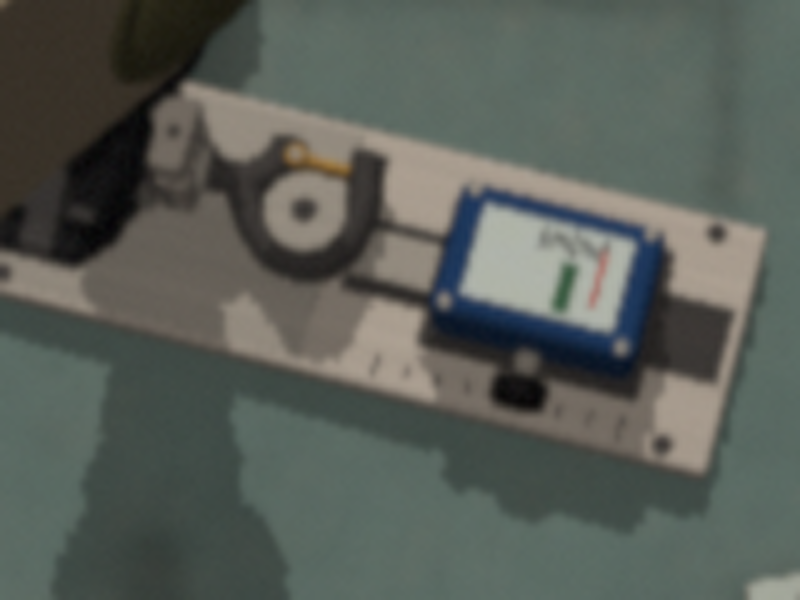

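The latch plate now appears straight across the mouth, from (295,152) to (350,170), with the pin behind it. I'll press on gently until it seats, to be sure.

```bash
python3 -m handwheel '0.1 -0.01 0 0 0 0 0;0.1 -0.01 0 0 0 0 0;0.1 -0.01 0 0 0 0 0'&& python3 -m handwheel '0.1 -0.01 0 0 0 0 0;0.1 -0.01 0 0 0 0 0;0.1 -0.01 0 0 0 0 0'
```

```text
time_s: 6.43
position: [0.5759, -0.1625, 0.0283]
tool_rot: [[0.121, 0.993, 0.0], [0.993, -0.121, -0.0], [-0.0, 0.0, -1.0]]
ft_force: [-0.4, -0.1, -2.4]
grip_width: 0.023
gripper_force: 59.5
time_s: 6.68
position: [0.5769, -0.1625, 0.0283]
tool_rot: [[0.121, 0.993, -0.0], [0.993, -0.121, -0.0], [-0.0, -0.0, -1.0]]
ft_force: [0.4, 0.1, -2.5]
grip_width: 0.0231
gripper_force: 59.5
```

```bash
python3 -m handwheel '0.1 -0.01 0 0 0 0 0;0.1 -0.01 0 0 0 0 0;0.1 -0.01 0 0 0 0 0'&& python3 -m handwheel '0.05 0 0 0 0 0 0;0.05 0 0 0 0 0 0'
```

```text
time_s: 6.93
position: [0.5775, -0.1625, 0.0282]
tool_rot: [[0.121, 0.993, -0.001], [0.993, -0.121, 0.0], [0.0, -0.001, -1.0]]
ft_force: [-3.1, 0.8, -1.5]
grip_width: 0.0234
gripper_force: 59.7
time_s: 7.1
position: [0.5777, -0.1625, 0.0281]
tool_rot: [[0.122, 0.993, -0.002], [0.993, -0.122, 0.0], [0.0, -0.002, -1.0]]
ft_force: [-4.6, 0.3, -1.0]
grip_width: 0.0237
gripper_force: 59.8
```

```bash
python3 -m handwheel '-0.15 0.02 0 0 0 0 0;-0.3 0.04 0 0 0 0 0;-0.3 0.04 0 0 0 0 0' && python3 -m handwheel '0.02 0.2 0 0 0 0 0;0.05 0.4 0 0 0 0 0;0.07 0.6 0 0 0 0 0;0.07 0.6 0 0 0 0 0;0.07 0.6 0 0 0 0 0'
```

```text
time_s: 7.35
position: [0.5756, -0.1623, 0.0285]
tool_rot: [[0.121, 0.993, 0.001], [0.993, -0.121, -0.0], [-0.0, 0.001, -1.0]]
ft_force: [0.6, 0.9, -2.5]
grip_width: 0.0235
gripper_force: 59.5
time_s: 7.77
position: [0.5761, -0.1565, 0.0284]
tool_rot: [[0.121, 0.993, 0.0], [0.993, -0.121, -0.001], [-0.001, 0.0, -1.0]]
ft_force: [-1.9, -3.4, -2.3]
grip_width: 0.0234
gripper_force: 59.5
```

Slack is about 2.5 mm and the force is 3.4 N. I need about 6.5 mm more to reach 10 N.

```bash
python3 -m handwheel '0.02 0.2 0 0 0 0 0;0.05 0.4 0 0 0 0 0;0.07 0.6 0 0 0 0 0;0.08 0.65 0 0 0 0 0;0.08 0.65 0 0 0 0 0;0.08 0.65 0 0 0 0 0'; python3 -c "
from h import *
print(status.observe()['ft_force'])
im=snap('top','t4.png')
a=im['color'][150:270,220:380,::-1]
cv2.imwrite('pics/t4c.png',cv2.resize(a,None,fx=5,fy=5,interpolation=cv2.INTER_CUBIC))"
```

```text
time_s: 8.27
position: [0.5768, -0.1508, 0.0283]
tool_rot: [[0.121, 0.993, -0.0], [0.993, -0.121, -0.002], [-0.002, 0.0, -1.0]]
ft_force: [-1.9, -8.6, -2.9]
grip_width: 0.0234
gripper_force: 59.4
[-1.87687673 -8.56726147 -2.94273759]
```

View pics/t4c.png

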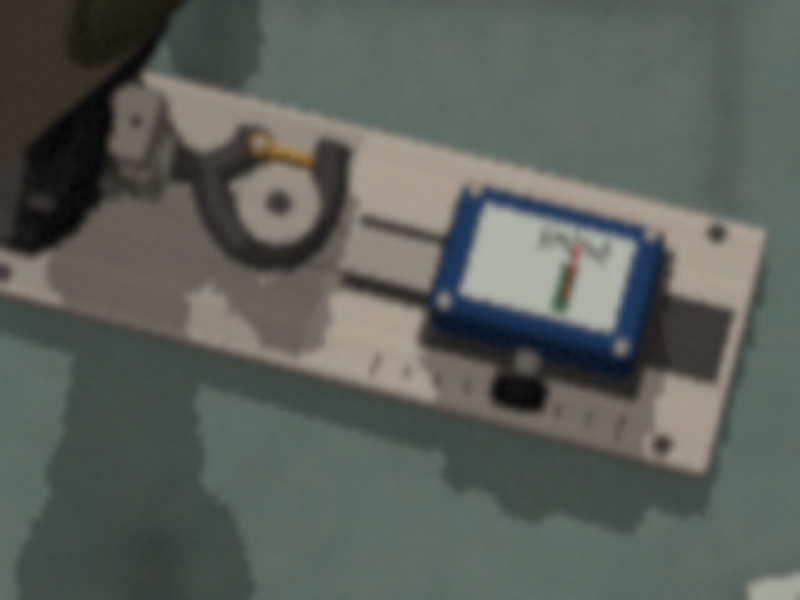

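The pin head has moved from (303,208) to (278,202), about 8.5 mm. The pointer has moved into the green and the latch is shut. I'll pull 1.2 mm more and hold.

```bash
python3 -m handwheel '0.01 0.12 0 0 0 0 0;0.01 0.12 0 0 0 0 0;0.01 0.12 0 0 0 0 0;0.01 0.12 0 0 0 0 0;0.01 0.12 0 0 0 0 0;0.01 0.12 0 0 0 0 0;0.01 0.12 0 0 0 0 0;0.01 0.12 0 0 0 0 0' && python3 -m handwheel '0 0 0 0 0 0 0;0 0 0 0 0 0 0;0 0 0 0 0 0 0;0 0 0 0 0 0 0;0 0 0 0 0 0 0;0 0 0 0 0 0 0;0 0 0 0 0 0 0;0 0 0 0 0 0 0'
```

```text
time_s: 8.98
position: [0.5769, -0.1498, 0.0283]
tool_rot: [[0.121, 0.993, -0.0], [0.993, -0.121, -0.002], [-0.002, 0.0, -1.0]]
ft_force: [-2.3, -9.5, -3.6]
grip_width: 0.0234
gripper_force: 59.4
time_s: 9.65
position: [0.5769, -0.1498, 0.0283]
tool_rot: [[0.121, 0.993, 0.0], [0.993, -0.121, -0.002], [-0.002, 0.0, -1.0]]
ft_force: [-2.7, -9.9, -4.5]
grip_width: 0.0236
gripper_force: 59.4
```

```bash
python3 -m handwheel '-0.03 -0.25 0 0 0 0 0;-0.06 -0.5 0 0 0 0 0;-0.09 -0.75 0 0 0 0 0;-0.12 -1 0 0 0 0 0;-0.15 -1.25 0 0 0 0 0;-0.15 -1.25 0 0 0 0 0;-0.15 -1.25 0 0 0 0 0' && python3 -m handwheel '0 0 -0.05 0 0 0 0;0 0 -0.05 0 0 0 0;0 0 -0.05 0 0 0 0'
```

```text
time_s: 10.23
position: [0.5755, -0.1606, 0.0282]
tool_rot: [[0.121, 0.993, -0.0], [0.993, -0.121, 0.001], [0.001, -0.0, -1.0]]
ft_force: [1.1, 0.1, -2.8]
grip_width: 0.023
gripper_force: 59.6
time_s: 10.48
position: [0.5756, -0.1606, 0.0279]
tool_rot: [[0.121, 0.993, 0.0], [0.993, -0.121, 0.0], [0.0, 0.0, -1.0]]
ft_force: [-0.6, 0.9, -1.1]
grip_width: 0.0233
gripper_force: 59.9
```

```bash
python3 -m handwheel '0 0 -0.04 0 0 0 0;0 0 -0.04 0 0 0 0;0 0 -0.04 0 0 0 0' 20 && python3 -m handwheel '0 0 0 0 0 0 0.35;0 0 0 0 0 0 0.45;0 0 0 0 0 0 0.5;0 0 0 0 0 0 0.5;0 0 0 0 0 0 0.5;0 0 0 0 0 0 0.5'
```

```text
time_s: 10.73
position: [0.5756, -0.1607, 0.0279]
tool_rot: [[0.121, 0.993, 0.0], [0.993, -0.121, 0.0], [0.0, 0.0, -1.0]]
ft_force: [-1.6, 2.0, 5.1]
grip_width: 0.0231
gripper_force: 60.5
time_s: 11.23
position: [0.5755, -0.1611, 0.0273]
tool_rot: [[0.121, 0.993, -0.0], [0.993, -0.121, -0.0], [-0.0, -0.0, -1.0]]
ft_force: [-0.3, -0.3, 0.7]
grip_width: 0.0427
gripper_force: 0.0
```

Released. I'll go straight up, then back away and check.

```bash
python3 -m handwheel '0 0 2 0 0 0 0.5;0 0 4 0 0 0 0.5;0 0 7 0 0 0 0.5;0 0 10 0 0 0 0.5;-3 0 13 0 0 0 0.5;-6 0 14 0 0 0 0.5;-9 1 14 0 0 0 0.5;-9 1 14 0 0 0 0.5'; python3 -c "
from h import *
im=snap('top','t5.png')
a=im['color'][150:270,220:380,::-1]
cv2.imwrite('pics/t5c.png',cv2.resize(a,None,fx=5,fy=5,interpolation=cv2.INTER_CUBIC))"
```

```text
time_s: 11.9
position: [0.481, -0.1492, 0.1679]
tool_rot: [[0.122, 0.993, -0.002], [0.993, -0.122, 0.001], [0.001, -0.003, -1.0]]
ft_force: [0.9, 0.4, -0.2]
grip_width: 0.0428
gripper_force: 0.0
```

View pics/t5c.png

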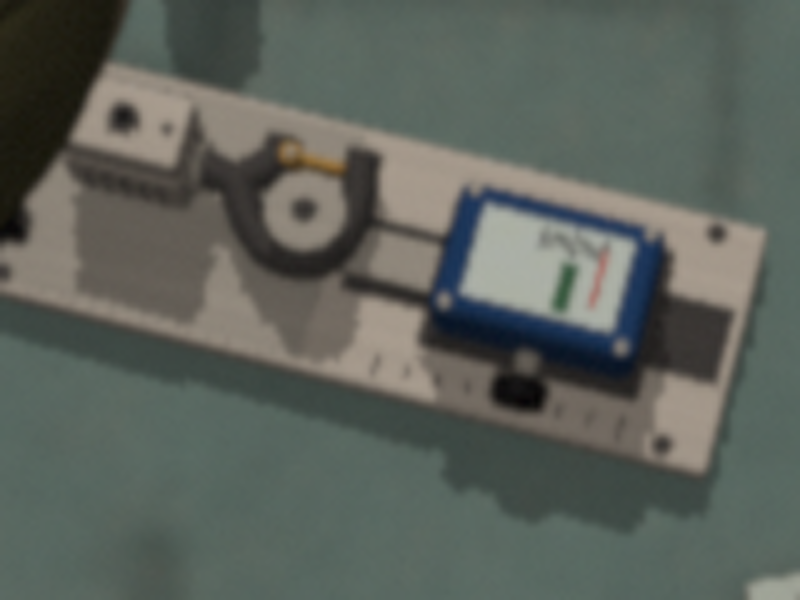

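The clamp lies flat and hooked, with the latch shut at (288,152) to (345,168). The pin is back at (303,208) and the gauge pointer is at zero.

```bash
python3 -c "
from h import *
print(env.close_job())"
```

```text
the job is handed in; nothing more can be done
None
```

The job is handed in: the clamp is hooked with the latch shut, was pulled at about 10 N for over a second, and now lies flat on the bed with the gauge back at zero, as the last picture shows; no verdict was returned.

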